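Loosen the locking collar of a test-gas bottle by two turns

TASK

On the lying gas bottle with the green shoulder, roll the knurled black collar loose with a fingertip, stroking across its rim again and again, until it stands two full turns out from tight with its white mark back on top (it may already have been eased by a fraction of the first turn). Loosening is anticlockwise seen from the regulator end, and the two turns uncover first the yellow and then the blue band on the stem. Do not straddle or pinch the collar between the fingers, and leave the red bottle's collar and the loose things on the bench where they are.

Things in the scene. Friction and masses are not known exactly. Their poses are not given: they have to be found in the camera images.
- bottle_green: gas bottle with green shoulder, lying with its axis level 55 mm above the table in a fixed cradle (base 90 mm wide). Origin on the table below the tight collar's centre, z up, own +x along the axis from collar to bottle. Along own x (mm): regulator -104 to -62 (36 wide, top 79 high), stem 28 across to the collar, shoulder cone 19 to 49, bottle 48 to 246 (68 across, top 89 high)
- neck_green (a point): centre of the green bottle's collar when tight: on the bottle's axis, 55 mm above the table; it does not move with the collar; axes as bottle_green. The collar is a black knurled cylinder, 52 mm across, 30 mm wide, axis along own x, top of rim 81 mm above the table. Each turn loose shifts it 8 mm to own -x, uncovering a yellow, then a blue band (8 mm each) on the stem behind it
- collar_green (a joint): angle (rad) of the green bottle's collar: 0 tight, growing as loosened, stop at 17.28. Loosening is anticlockwise seen from the regulator end: the top of the rim moves to the bottle's own +y. A fingertip drives the rim by friction (coefficient 0.5 to 0.7); turning takes 0.035 N m, 1.4 N along the rim; it stays where it is left
- mark_green (a point): white painted line across the rim of the green bottle's collar (7 mm wide, the full 30 mm along the axis): its middle, on the rim 26 mm from the axis. It stands straight up at collar angle 0 and after each full turn
- bottle_red: gas bottle with red shoulder, lying with its axis level 55 mm above the table in a fixed cradle (base 90 mm wide). Origin on the table below the tight collar's centre, z up, own +x along the axis from collar to bottle. Along own x (mm): regulator -104 to -62 (36 wide, top 79 high), stem 28 across to the collar, shoulder cone 19 to 49, bottle 48 to 246 (68 across, top 89 high)
- neck_red (a point): centre of the red bottle's collar when tight: on the bottle's axis, 55 mm above the table; it does not move with the collar; axes as bottle_red. The collar is a black knurled cylinder, 52 mm across, 30 mm wide, axis along own x, top of rim 81 mm above the table. Each turn loose shifts it 8 mm to own -x, uncovering a yellow, then a blue band (8 mm each) on the stem behind it
- collar_red (a joint): angle (rad) of the red bottle's collar: 0 tight, growing as loosened, stop at 17.28. Loosening is anticlockwise seen from the regulator end: the top of the rim moves to the bottle's own +y. A fingertip drives the rim by friction (coefficient 0.5 to 0.7); turning takes 0.035 N m, 1.4 N along the rim; it stays where it is left
- mark_red (a point): white painted line across the rim of the red bottle's collar (7 mm wide, the full 30 mm along the axis): its middle, on the rim 26 mm from the axis. It stands straight up at collar angle 0 and after each full turn
- detector_a: yellow hand-held gas detector lying on its back, 110 x 60 x 34 mm high, loose; origin at the centre of its underside
- detector_b: a second such yellow gas detector, 110 x 60 x 34 mm high, loose; origin at the centre of its underside
- mouse: black computer mouse, 100 x 58 x 35 mm high, loose; origin at the centre of its underside
- sensor_jar: small closed jar, 44 mm across, 55 mm high, loose; origin at the centre of its underside
- cal_cap: grey plastic ring cap, 40 mm across, 18 mm high, loose; origin at the centre of its underside
- screwdriver: screwdriver lying flat, 200 mm long, 26 mm thick handle, loose; origin at the centre of its underside

How it is judged:
On the way, in this order (a step that is already met when the one before it is completed fails the run):
1. the green bottle's collar is one full turn out (value of joint collar_green above 6.28319 rad), for 0.1 s.
2. the green bottle's collar is nearly two full turns out (value of joint collar_green above 11.9664 rad), for 0.1 s.
At the end, for the whole second after the job is handed in: The green bottle's collar rests two full turns (12.57 rad) out from tight, within 0.6 rad (white mark within 34 degrees of the top), the red bottle's collar mark within 10 mm and every loose thing within 20 mm of where it started (value of joint collar_green between 11.9664 and 13.1664 rad and velocity of joint collar_green between -0.1 and 0.1 rad/s and distance of mark_red from where it was at the start of the episode below 0.01 m and distance of each of detector_a, detector_b, mouse, sensor_jar, cal_cap, screwdriver from where it was at the start of the episode below 0.02 m); the robot touches nothing.
It fails at once if the red bottle's collar was turned (mark moved over 10 mm) (distance of mark_red from where it was at the start of the episode above 0.01 m).
It fails at once if a loose thing on the bench was lifted or moved over 20 mm (distance of any of detector_a, detector_b, mouse, sensor_jar, cal_cap, screwdriver from where it was at the start of the episode above 0.02 m).
It fails at once if the collar was straddled by the fingers instead of touched on its rim (contact force between the fingers and bottle_green above 0.5 N and y of the grasp point in the frame of neck_green between -0.018 and 0.018 m and z of the grasp point in the frame of neck_green below 0.036 m).
It also fails if it takes over 64 s, if anything falls off the work surface, if the arm or the gripper's body presses on something with over 40 N, if the wrist force passes 120 N, or if a joint passes its speed limit or range.

ROBOT

A 6-joint arm with a two-finger parallel gripper is mounted at the origin on the work surface. World frame = base frame: x ahead of the robot, y to its left, z up, the work surface at z = 0. Lengths are in m, angles in rad, forces in N, time in s.
With the tool pointing down it reaches from about 0.3 to 1 m from the base axis. Payload 5.1 kg.
Tool frame: the origin (TCP) lies at the very end of the fingers, on their centre line; the grasp point (between the pads) lies 19 mm behind it (hold_point_z is the distance from the TCP to the grasp point, in m); x points along the fingers, z is the direction in which the jaws open and shut, and the axes are right-handed (so a half turn about x gives the same grasp; the last joint's range is limited). The gripper opens to 95 mm and grips with 3 to 60 N. Pads are 20 mm wide; open, the fingers measure 119 mm over their backs; the gripper's body (75 mm by 180 mm) begins 59 mm behind the grasp point.
Start: joints at [-1.204, 0.124, 1.65, -0, 1.367, -0.083], TCP at [0.283, -0.585, 0.215] pointing down, gripper open.
Joint ranges: [-2.61, 2.61], [-1.02, 2.33], [0.03, 2.71], [-1.35, 4.49], [0.32, 2.68], [-2.91, 2.91]. Speed limits (rad/s): [2.57, 2.57, 3.14, 3.14, 3.14, 3.14].

INTERFACE

Orientations are given as a rotation vector (axis times angle).
In Python, from rig import read_state, grab_frame, close_job, search_frame, trace, mark_of, hold_point_z gives the robot as it stands.
- The arm moves only by the tool drive_tool, never from a script. Its argument "rows" is a list of rows, each an object with "travel": the shift along the tool's x, y, z in mm, a list of three; "spin": the turn about the tool's x in degrees. A call has exactly 5 rows; each row is the pose to reach, as a shift and turn from the pose commanded when the call began, along the tool's axes at that moment; what a row does not reach only later rows make up. A row lasts 1/10 s, in which the tool goes at most 50 mm and 8.59 degrees, less where a joint would pass 70% of its speed; a pose out of reach is approached as far as the arm can. A call with a gripper value outside its range is refused whole. "fingers" is the closure in counts, from 0 (fully open) to 255 (shut), set as the call begins (left out, the last holds). The fingers move at their own pace and stop on an object; "squeeze" is the grip in N (left out, the last holds). Time passes only in rows, so rows that repeat a pose let the fingers close, or fill a call up. It gives the time, the measured TCP pose, the force and the opening at its end, in the units of the state.
- read_state(): the state, without advancing time (a new reading comes with each control period).
- grab_frame(name): name is "side" or "top"; returns a dict with "img" (420x560x3 uint8, red, green, blue), "depth" (420x560 float32, m along the optical axis (not along the pixel's ray), 0 where there is no reading), "K" (3x3 intrinsics, pixels), "pose" (4x4, takes a point from camera to world coordinates). Camera axes: x right, y down, z forward; pixel columns grow to the right and rows downward; lengths in m; the calibration is good to about 2 mm. A picture is of the moment at which its call begins.
- close_job(): hands the job in, once; it reports no verdict.
Trained networks look in a picture, given as the dict that the camera call returned (one of the last four; its "shot" number tells which), for a name from the list of things; names that differ only in an ending like _2 or _b are one class to them, and where a whole thing is asked for, a point or a joint stands for the part that bears it (a point fixed in the world has none). Each returns a list of dicts, best first, with "conf" (0 to 1); they miss things now and then, are a little off and sometimes report something else, mostly with a low value. They report only what shows in the picture. A call takes as long as a camera call.
- search_frame(picture, query): "point" ([x, y, z] in m, in world coordinates, good to about 4 mm: the middle of the surface that is visible of it).
- trace(picture, query): "mask" (420x560 bool, what is visible of it).
- mark_of(picture, query): "point" ([x, y, z] in m, in world coordinates, good to about 4 mm: a listed point, or the origin of a listed thing).
The state is a dict: "time_s": time; "joints": joint angles; "qvel": joint speeds; "joint_efforts": joint torques, N m; "tool_pos": TCP position; "eef_rot": TCP orientation; "wrist_force": force on the tool from outside, world axes, zero at the start; "moment": the same for the moment, N m; "opening": opening from 0.0 (shut) to 1.0 (fully open).
Only numpy, scipy, OpenCV 4.12 (cv2) and the standard library are available. Lean on these libraries where they do the work, as an engineer would, in place of code of your own. Each camera call takes 0.05 s, during which the arm holds its last target. There are 200 camera calls.

## Working session

There is one attempt and no reset: what is moved stays moved. The work goes in short steps, Python scripts to look and compute and a tool call to move; the robot and the scene stay as the last step left them, time stands still between calls to the robot, and variables do not carry over. Pictures are saved under pics/ and viewed, about 8 in all and at most 12, crops included, and the job is handed in when it is done.

Besides the shell and the picture viewer there is one more tool, called after "Emit:" by a JSON object that holds its "op" and its "data". drive_tool: Moves the arm, as the interface text tells. Its arguments: {"type":"object","properties":{"rows":{"type":"array"},"fingers":{"type":"number"},"squeeze":{"type":"number"}},"required":["rows"]}

```bash
ls; mkdir -p pics
python3 - <<'E'
from rig import *
import cv2,numpy as np
s=read_state(); print({k:np.round(v,3).tolist() for k,v in s.items()}, hold_point_z)
for n in("top","side"):
    f=grab_frame(n); cv2.imwrite(f"pics/{n}0.png",f["img"][:,:,::-1]); print(n,np.round(f["pose"],3).tolist(),f["K"].tolist())
    for q in("neck_green","mark_green","bottle_green","neck_red","mark_red","bottle_red","detector_a","mouse","sensor_jar","cal_cap","screwdriver"):
        print(q,[(np.round(r["point"],3).tolist(),round(float(r["conf"]),2)) for r in mark_of(f,q)][:3])
E
```

```text
pics
{'time_s': 0.0, 'joints': [-1.204, 0.125, 1.652, 0.0, 1.367, -0.083], 'qvel': [0.001, -0.0, 0.001, 0.0, 0.001, 0.001], 'joint_efforts': [-0.001, -41.761, -35.993, 0.077, 0.049, -0.0], 'tool_pos': [0.282, -0.585, 0.213], 'eef_rot': [0.873, 1.391, -0.871], 'wrist_force': [-0.46, 0.444, -0.179], 'moment': [0.005, -0.03, 0.029], 'opening': 0.999} 0.0188
top [[-0.011, -0.989, 0.15, 0.385], [-1.0, 0.011, -0.002, -0.006], [0.0, -0.15, -0.989, 1.248], [0.0, 0.0, 0.0, 1.0]] [[486.1263789066184, 0.0, 284.8726172292711], [0.0, 486.1263789066184, 209.82061065210138], [0.0, 0.0, 1.0]]
neck_green [([0.482, 0.248, 0.056], 0.98)]
mark_green [([0.479, 0.246, 0.08], 0.72)]
bottle_green [([0.482, 0.238, -0.001], 0.6)]
neck_red [([0.686, 0.412, 0.001], 0.62), ([0.523, -0.171, 0.057], 0.58)]
mark_red [([0.522, -0.158, 0.076], 0.63)]
bottle_red [([0.522, -0.172, 0.0], 0.96)]
detector_a [([0.464, 0.002, 0.0], 0.91), ([0.448, 0.424, -0.002], 0.74), ([0.482, 0.24, -0.004], 0.49)]
mouse [([0.382, -0.431, -0.002], 0.79)]
sensor_jar [([0.688, 0.41, 0.003], 0.73)]
cal_cap [([0.522, -0.162, 0.076], 0.66), ([0.548, -0.422, -0.001], 0.57)]
screwdriver [([0.675, -0.42, -0.002], 0.94)]
side [[-0.946, -0.231, 0.227, 0.305], [-0.323, 0.629, -0.707, 0.796], [0.02, -0.743, -0.669, 0.83], [0.0, 0.0, 0.0, 1.0]] [[416.83685849111623, 0.0, 282.75412284899784], [0.0, 416.83685849111623, 207.26732460047793], [0.0, 0.0, 1.0]]
neck_green [([0.478, 0.237, 0.055], 0.83)]
mark_green [([0.488, 0.24, 0.08], 0.76)]
bottle_green [([0.482, 0.238, 0.001], 0.58)]
neck_red [([0.518, -0.172, 0.05], 0.95)]
mark_red [([0.517, -0.166, 0.081], 0.7)]
bottle_red [([0.518, -0.17, -0.004], 0.79)]
detector_a [([0.446, 0.418, -0.001], 0.86), ([0.465, 0.005, -0.0], 0.7)]
mouse [([0.382, -0.431, -0.001], 0.95)]
sensor_jar [([0.689, 0.412, 0.0], 0.93), ([0.517, -0.173, 0.052], 0.42)]
cal_cap [([0.543, -0.425, -0.001], 0.51)]
screwdriver [([0.672, -0.42, 0.002], 0.65)]
```

View pics/top0.png

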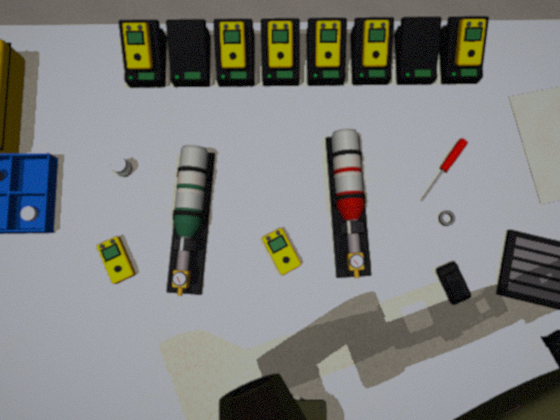

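View pics/side0.png

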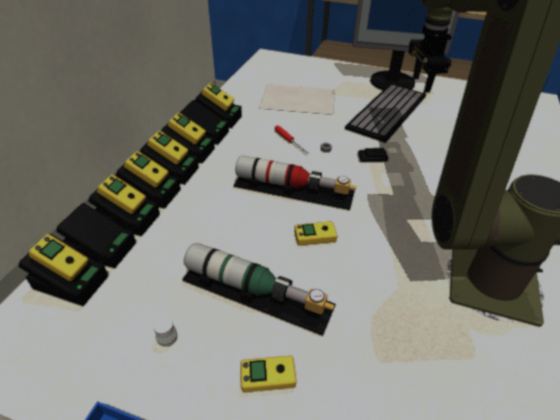

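Top view: the green bottle lies with its bottle at about (194,160), its collar at (185,240) and its regulator at (180,280). Red is at (355,228), with detectors at (116,260) and (281,250). Next I'll fit the green axis from depth and compute the tool axes.

```bash
cat > h.py <<'E'
from rig import *
import cv2,numpy as np
from scipy.spatial.transform import Rotation as R
def cloud(f):
    d=f["depth"]; v,u=np.mgrid[:420,:560]; K=f["K"]
    p=np.stack([(u-K[0,2])/K[0,0]*d,(v-K[1,2])/K[1,1]*d,d],-1)
    return p@f["pose"][:3,:3].T+f["pose"][:3,3]
def proj(f,P):
    T=np.linalg.inv(f["pose"]); c=np.atleast_2d(P)@T[:3,:3].T+T[:3,3]
    q=c@f["K"].T; return q[:,:2]/q[:,2:]
def crop(f,P,name,h=28,s=12):
    u,v=proj(f,P)[0].astype(int); c=f["img"][v-h:v+h,u-h:u+h,::-1]
    cv2.imwrite(name,cv2.resize(c,None,fx=s,fy=s,interpolation=cv2.INTER_CUBIC)); print("crop origin",u-h,v-h)
E
python3 - <<'E'
from h import *
s=read_state(); print(np.round(R.from_rotvec(s["eef_rot"]).as_matrix(),3))
for n in("top","side"):
    f=grab_frame(n);P=cloud(f)
    m=(f["depth"]>0)&(P[...,2]>.06)&(P[...,2]<.1)&(abs(P[...,1]-.24)<.12)&(P[...,0]>.535)&(P[...,0]<.72)
    q=P[m]; 
    # cylinder ridge: fit by least squares with radius 34, axis z 55mm
    from scipy.optimize import least_squares
    r=least_squares(lambda a:np.hypot((q[:,1]-a[0]-a[1]*(q[:,0]-.48))/np.hypot(1,a[1]),q[:,2]-a[2])-.034,[.24,0,.055],loss="soft_l1",f_scale=.002)
    print(n,m.sum(),r.x,np.abs(r.fun).mean())
    m=(f["depth"]>0)&(abs(P[...,1]-.24)<.02)&(P[...,0]>.36)&(P[...,0]<.8)
    x=P[m]
    for a in np.arange(.36,.76,.01):
        b=x[(x[:,0]>=a)&(x[:,0]<a+.01)]
        if len(b): print(round(a,2),np.round(b[:,2].max()*1000),end="; ")
    print()
    crop(f,[.48,.24,.07],f"pics/{n}1.png")
E
python3 -c "
import cv2,numpy as np
cv2.imwrite('pics/c1.png',cv2.resize(np.hstack([cv2.imread('pics/%s1.png'%n) for n in('top','side')]),(800,400)))"
```

```text
[[ 0.     0.901  0.435]
 [ 0.     0.435 -0.901]
 [-1.     0.    -0.   ]]
top 2009 [ 0.24093396 -0.08240394  0.05462244] 0.0015002103502178973
0.36 68.0; 0.37 72.0; 0.38 81.0; 0.39 81.0; 0.4 83.0; 0.41 81.0; 0.42 76.0; 0.43 71.0; 0.44 72.0; 0.45 71.0; 0.46 82.0; 0.47 85.0; 0.48 86.0; 0.49 84.0; 0.5 75.0; 0.51 82.0; 0.52 90.0; 0.53 93.0; 0.54 93.0; 0.55 92.0; 0.56 95.0; 0.57 91.0; 0.58 91.0; 0.59 93.0; 0.6 91.0; 0.61 92.0; 0.62 93.0; 0.63 93.0; 0.64 92.0; 0.65 91.0; 0.66 94.0; 0.67 92.0; 0.68 91.0; 0.69 92.0; 0.7 91.0; 0.71 92.0; 0.72 89.0; 0.73 79.0; 0.75 4.0; 
crop origin 154 217
side 1849 [ 0.23899164 -0.08482284  0.05344496] 0.001131570637475732
0.36 62.0; 0.37 72.0; 0.38 79.0; 0.39 79.0; 0.4 80.0; 0.41 77.0; 0.42 69.0; 0.43 68.0; 0.44 68.0; 0.45 68.0; 0.46 82.0; 0.47 82.0; 0.48 84.0; 0.49 81.0; 0.5 76.0; 0.51 81.0; 0.52 88.0; 0.53 90.0; 0.54 90.0; 0.55 91.0; 0.56 92.0; 0.57 89.0; 0.58 89.0; 0.59 90.0; 0.6 89.0; 0.61 92.0; 0.62 90.0; 0.63 91.0; 0.64 90.0; 0.65 90.0; 0.66 90.0; 0.67 89.0; 0.68 91.0; 0.69 88.0; 0.7 88.0; 0.71 89.0; 0.72 86.0; 0.73 10.0; 0.74 1.0; 0.75 2.0; 
crop origin 254 256
```

View pics/c1.png

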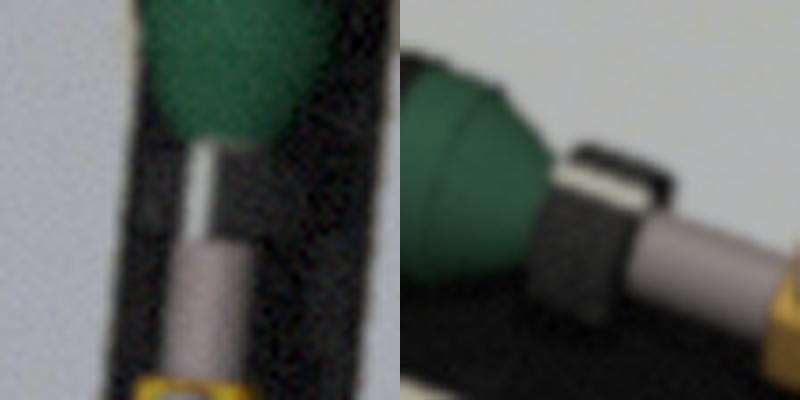

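Emit:
{"op": "drive_tool", "data": {"rows": [{"travel":[0,31,-37.5],"spin":0},{"travel":[0,62,-75],"spin":0},{"travel":[0,93,-112.5],"spin":0},{"travel":[0,124,-150],"spin":0},{"travel":[0,155,-187.5],"spin":0}], "fingers": 255, "squeeze": 20}}

```text
time_s: 1.8
tool_pos: [0.3408, -0.3473, 0.2147]
eef_rot: [0.872, 1.388, -0.872]
wrist_force: [0.8, -0.3, 0.9]
opening: 0.639
```

Emit:
{"op": "drive_tool", "data": {"rows": [{"travel":[0,31,-37.5],"spin":0},{"travel":[0,62,-75],"spin":0},{"travel":[0,93,-112.5],"spin":0},{"travel":[0,124,-150],"spin":0},{"travel":[0,155,-187.5],"spin":0}]}}

```text
time_s: 2.3
tool_pos: [0.3988, -0.1111, 0.2151]
eef_rot: [0.872, 1.387, -0.872]
wrist_force: [0.9, -1.0, 0.2]
opening: 0.219
```

Emit:
{"op": "drive_tool", "data": {"rows": [{"travel":[0,31,-37.5],"spin":0},{"travel":[0,62,-75],"spin":0},{"travel":[0,93,-112.5],"spin":0},{"travel":[0,124,-150],"spin":0},{"travel":[0,155,-187.5],"spin":0}]}}

```text
time_s: 2.8
tool_pos: [0.4569, 0.1256, 0.2151]
eef_rot: [0.872, 1.388, -0.871]
wrist_force: [0.9, -0.9, -0.1]
opening: 0.006
```

Emit:
{"op": "drive_tool", "data": {"rows": [{"travel":[10,20,-24],"spin":7.65},{"travel":[25,40,-48],"spin":15.3},{"travel":[40,60,-72],"spin":22.9},{"travel":[53,60,-72],"spin":30.6},{"travel":[53,60,-72],"spin":30.6}]}}

```text
time_s: 3.3
tool_pos: [0.478, 0.2146, 0.1593]
eef_rot: [1.266, 1.171, -1.274]
wrist_force: [-0.0, 0.2, -0.3]
opening: 0.004
```

```bash
cat >> h.py <<'E'
N=np.array([.481,.240,.055]); X=np.array([.9965,-.0834,0]); Y=np.array([.0834,.9965,0]); Z=np.array([0,0,1.])
def look(tag,phi0=0,names=("top","side"),save=True):
    """unwrap the collar cylinder: brightness over angle (deg, + loosening) x own x (mm)"""
    s=read_state();W=s["tool_pos"]-N
    print("t",round(s["time_s"],2),"tcp own mm",np.round([W@X*1e3,W@Y*1e3,W@Z*1e3],1),"F",np.round(s["wrist_force"],1))
    out=[]
    for n in names:
        f=grab_frame(n); cam=f["pose"][:3,3]
        a=np.radians(np.arange(-110,111,2)); x=np.arange(-40,19,1.)/1e3
        A,XX=np.meshgrid(a,x); P=N+XX[...,None]*X+.026*(np.sin(A)[...,None]*Y+np.cos(A)[...,None]*Z)
        uv=proj(f,P.reshape(-1,3)).reshape(*A.shape,2).astype(np.float32)
        im=cv2.remap(f["img"],uv[...,0],uv[...,1],cv2.INTER_LINEAR)
        nrm=np.sin(A)[...,None]*Y+np.cos(A)[...,None]*Z
        vis=((cam-P)*nrm).sum(-1)/np.linalg.norm(cam-P,axis=-1)>.15
        im[~vis]=(255,0,255)
        d=cv2.remap(f["depth"],uv[...,0],uv[...,1],cv2.INTER_NEAREST)
        zc=((P-cam)@f["pose"][:3,2]); occ=d<zc-.02
        g=im.min(-1).astype(float); g[~vis|occ]=0
        c0=-8*phi0/2/np.pi
        rows=(x*1e3>c0-10)&(x*1e3<c0+10); prof=g[rows].mean(0)
        k=prof>max(90,.7*prof.max()); 
        print(n,"mark deg",np.round((np.degrees(a[k])*prof[k]).sum()/prof[k].sum(),1) if k.any() else None,"max",prof.max().round(),"occl",occ[rows][vis[rows]].mean().round(2))
        out.append(cv2.resize(f["img"][:,:,::-1][slice(*[int(proj(f,N)[0,1])+i for i in(-30,30)]),slice(*[int(proj(f,N)[0,0])+i for i in(-30,30)])],(400,400),interpolation=cv2.INTER_CUBIC))
        out[-1]=np.vstack([out[-1],cv2.resize(im[::-1,:,::-1],(400,180),interpolation=cv2.INTER_NEAREST)])
    if save: cv2.imwrite(f"pics/{tag}.png",np.hstack(out))
E
python3 -c "
from h import *
look('a0')"
```

```text
t 3.3 tcp own mm [ -0.9 -25.5 104.3] F [-0.   0.2 -0.3]
top mark deg None max 12.0 occl 0.95
side mark deg 0.0 max 126.0 occl 0.0
```

View pics/a0.png

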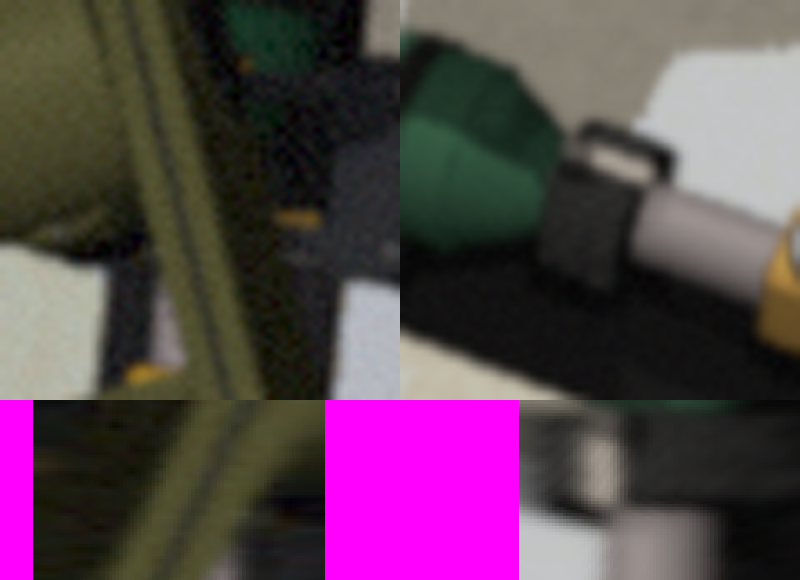

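Emit:
{"op": "drive_tool", "data": {"rows": [{"travel":[40,1,-11.5],"spin":0},{"travel":[74,1,-11.5],"spin":0},{"travel":[78,1,-11.5],"spin":0},{"travel":[79,1,-11.5],"spin":0},{"travel":[79,1,-11.5],"spin":0}]}}

```text
time_s: 3.9
tool_pos: [0.483, 0.2258, 0.085]
eef_rot: [1.274, 1.167, -1.268]
wrist_force: [-0.3, 0.7, -0.3]
opening: 0.005
```

```bash
python3 -c "
from h import *
look('a1',names=('side',))"
```

```text
t 3.9 tcp own mm [  3.2 -14.   30. ] F [-0.3  0.7 -0.3]
side mark deg None max 28.0 occl 0.32
```

Emit:
{"op": "drive_tool", "data": {"rows": [{"travel":[3,-3,0],"spin":0},{"travel":[5,-3,-7],"spin":0},{"travel":[5,-3,-14],"spin":0},{"travel":[5,-3,-21],"spin":0},{"travel":[5,-3,-28],"spin":0}]}}

```text
time_s: 4.45
tool_pos: [0.4815, 0.2549, 0.0794]
eef_rot: [1.273, 1.168, -1.269]
wrist_force: [0.3, 0.4, -0.4]
opening: 0.005
```

```bash
python3 -c "
from h import *
look('a2',names=('side',))"
```

```text
t 4.45 tcp own mm [-0.7 14.9 24.4] F [ 0.3  0.4 -0.4]
side mark deg None max 18.0 occl 0.81
```

View pics/a2.png

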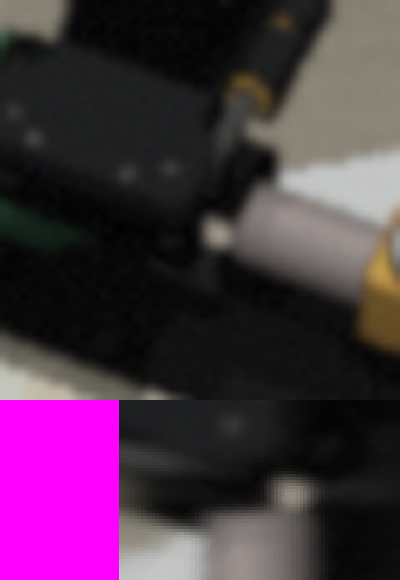

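Mark now at about (215,235) in the crop, i.e. roughly 50°, so the direction is right. Next is a wider stroke with arc ends.

Emit:
{"op": "drive_tool", "data": {"rows": [{"travel":[-10,0,-5],"spin":0},{"travel":[-18,0,15],"spin":0},{"travel":[-18,0,45],"spin":0},{"travel":[-10,0,45],"spin":0},{"travel":[-3,0,45],"spin":0}]}}

```text
time_s: 5.0
tool_pos: [0.4773, 0.2089, 0.0807]
eef_rot: [1.273, 1.168, -1.271]
wrist_force: [1.2, -0.0, -0.6]
opening: 0.001
```

```bash
python3 -c "
from h import *
look('a3',1,names=('side',))"
```

```text
t 5.0 tcp own mm [ -1.1 -31.3  25.7] F [ 1.2 -0.  -0.6]
side mark deg None max 77.0 occl 0.19
```

Emit:
{"op": "drive_tool", "data": {"rows": [{"travel":[9,0,-4],"spin":0},{"travel":[3.7,0,-15],"spin":0},{"travel":[3.5,0,-30],"spin":0},{"travel":[3.7,0,-45],"spin":0},{"travel":[9,0,-56],"spin":0}]}}

```text
time_s: 5.55
tool_pos: [0.4828, 0.267, 0.0729]
eef_rot: [1.273, 1.168, -1.268]
wrist_force: [-0.5, 0.4, 0.0]
opening: 0.005
```

Emit:
{"op": "drive_tool", "data": {"rows": [{"travel":[-12,0,-6],"spin":0},{"travel":[-24,0,26],"spin":0},{"travel":[-24,0,56],"spin":0},{"travel":[-16,0,56],"spin":0},{"travel":[-9,0,56],"spin":0}]}}

```text
time_s: 6.05
tool_pos: [0.477, 0.209, 0.0803]
eef_rot: [1.272, 1.168, -1.272]
wrist_force: [-0.1, 1.1, -0.6]
opening: 0.002
```

```bash
python3 -c "
from h import *
look('a4',2.5,names=('side',))
a,b=cv2.imread('pics/a3.png'),cv2.imread('pics/a4.png');cv2.imwrite('pics/a34.png',np.hstack([a,b]))"
```

```text
t 6.05 tcp own mm [ -1.4 -31.2  25.3] F [-0.1  1.1 -0.6]
side mark deg None max 32.0 occl 0.2
```

View pics/a34.png

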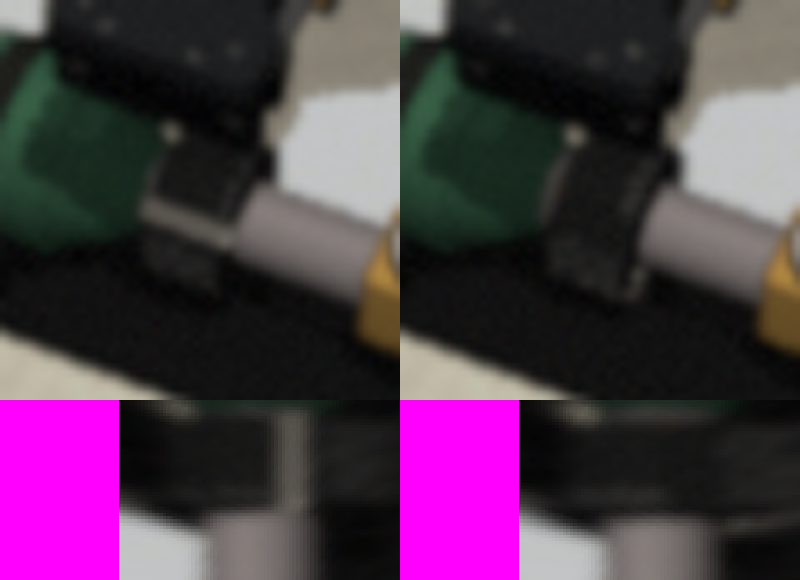

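```bash
sed -i 's/np.arange(-110,111,2)/np.arange(-60,127,2)/; s/>.15$/>.05/' h.py
sed -i 's/^        k=prof>max.*$/        print(" ".join(f"{int(round(np.degrees(q)))}:{int(v)}" for q,v in list(zip(a,prof))[::3])); k=prof>max(45,.75*prof.max())/' h.py
python3 -c "
from h import *
look('a5',2,names=('side',))"
```

```text
t 6.1 tcp own mm [ -2.5 -31.3  23.6] F [-1.7 -0.5 -1.1]
-60:0 -54:0 -48:0 -42:0 -36:0 -30:0 -24:0 -18:0 -12:4 -6:21 0:21 6:22 12:23 18:23 24:23 30:22 36:22 42:22 48:21 54:20 60:20 66:22 72:27 78:29 84:30 90:30 96:31 102:31 108:31 114:30 120:29 126:0
side mark deg None max 32.0 occl 0.24
```

Emit:
{"op": "drive_tool", "data": {"rows": [{"travel":[9,0,-4],"spin":0},{"travel":[3.7,0,-15],"spin":0},{"travel":[3.5,0,-30],"spin":0},{"travel":[3.7,0,-45],"spin":0},{"travel":[9,0,-56],"spin":0}]}}

```text
time_s: 6.65
tool_pos: [0.4828, 0.2669, 0.0729]
eef_rot: [1.273, 1.168, -1.268]
wrist_force: [0.7, 0.1, 0.6]
opening: 0.005
```

Emit:
{"op": "drive_tool", "data": {"rows": [{"travel":[-12,0,-6],"spin":0},{"travel":[-24,0,26],"spin":0},{"travel":[-24,-3,56],"spin":0},{"travel":[-16,-3,56],"spin":0},{"travel":[-9,-3,56],"spin":0}]}}

```text
time_s: 7.15
tool_pos: [0.474, 0.2093, 0.0803]
eef_rot: [1.272, 1.168, -1.272]
wrist_force: [0.7, -0.4, 0.9]
opening: 0.007
```

```bash
python3 -c "
from h import *
look('a6',4,names=('side',))"
```

```text
t 7.15 tcp own mm [ -4.4 -31.2  25.3] F [ 0.7 -0.4  0.9]
-60:0 -54:0 -48:0 -42:0 -36:0 -30:0 -24:0 -18:0 -12:16 -6:22 0:23 6:23 12:24 18:23 24:23 30:23 36:22 42:21 48:20 54:20 60:20 66:23 72:28 78:30 84:29 90:29 96:27 102:26 108:24 114:22 120:20 126:0
side mark deg None max 30.0 occl 0.21
```

Emit:
{"op": "drive_tool", "data": {"rows": [{"travel":[9,0,-4],"spin":0},{"travel":[3.7,0,-15],"spin":0},{"travel":[3.5,0,-30],"spin":0},{"travel":[3.7,0,-45],"spin":0},{"travel":[9,0,-56],"spin":0}]}}

```text
time_s: 7.7
tool_pos: [0.4798, 0.2673, 0.0728]
eef_rot: [1.272, 1.168, -1.268]
wrist_force: [-0.1, -0.5, -0.2]
opening: 0.006
```

Emit:
{"op": "drive_tool", "data": {"rows": [{"travel":[-12,0,-6],"spin":0},{"travel":[-24,0,26],"spin":0},{"travel":[-24,-2,56],"spin":0},{"travel":[-16,-2,56],"spin":0},{"travel":[-9,-2,56],"spin":0}]}}

```text
time_s: 8.2
tool_pos: [0.472, 0.2095, 0.0803]
eef_rot: [1.272, 1.168, -1.272]
wrist_force: [-0.3, 0.2, 0.7]
opening: 0.004
```

```bash
python3 -c "
from h import *
look('a7',6,names=('side',))
cv2.imwrite('pics/a67.png',np.hstack([cv2.imread('pics/a6.png'),cv2.imread('pics/a7.png')]))"
```

```text
t 8.2 tcp own mm [ -6.4 -31.2  25.3] F [-0.3  0.2  0.7]
-60:0 -54:0 -48:0 -42:0 -36:0 -30:0 -24:0 -18:0 -12:17 -6:21 0:23 6:23 12:23 18:25 24:23 30:22 36:21 42:20 48:20 54:20 60:21 66:24 72:27 78:30 84:30 90:29 96:28 102:27 108:20 114:20 120:18 126:0
side mark deg None max 31.0 occl 0.23
```

View pics/a67.png

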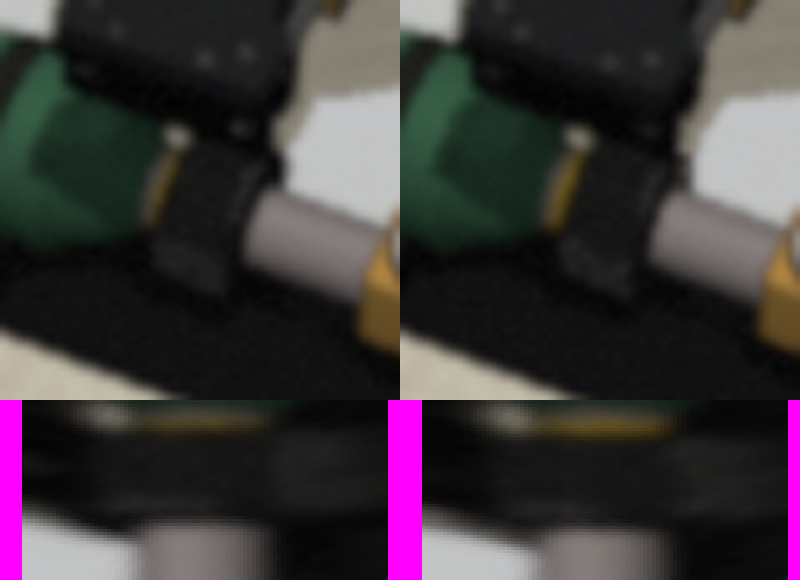

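Yellow is widening (about 1.5 mm, then 3 mm at crop (560,195)), so I'm still within the first turn. Continuing stroke by stroke.

Emit:
{"op": "drive_tool", "data": {"rows": [{"travel":[9,0,-4],"spin":0},{"travel":[3.7,0,-15],"spin":0},{"travel":[3.5,0,-30],"spin":0},{"travel":[3.7,0,-45],"spin":0},{"travel":[9,0,-56],"spin":0}]}}

```text
time_s: 8.75
tool_pos: [0.4778, 0.2675, 0.0728]
eef_rot: [1.273, 1.168, -1.268]
wrist_force: [0.8, -0.4, -0.3]
opening: 0.002
```

Emit:
{"op": "drive_tool", "data": {"rows": [{"travel":[-12,0,-6],"spin":0},{"travel":[-24,0,26],"spin":0},{"travel":[-24,-1,56],"spin":0},{"travel":[-16,-1,56],"spin":0},{"travel":[-9,-1,56],"spin":0}]}}

```text
time_s: 9.25
tool_pos: [0.471, 0.2096, 0.0803]
eef_rot: [1.272, 1.168, -1.272]
wrist_force: [0.6, -0.2, -0.6]
opening: 0.005
```

```bash
python3 -c "
from h import *
look('a8',6,names=('side',))"
```

```text
t 9.25 tcp own mm [ -7.4 -31.2  25.3] F [ 0.6 -0.2 -0.6]
-60:0 -54:0 -48:0 -42:0 -36:0 -30:0 -24:0 -18:1 -12:14 -6:20 0:21 6:22 12:32 18:57 24:82 30:81 36:53 42:27 48:20 54:20 60:21 66:23 72:28 78:30 84:31 90:30 96:29 102:26 108:24 114:22 120:21 126:0
side mark deg 27.0 max 86.0 occl 0.21
```

Emit:
{"op": "drive_tool", "data": {"rows": [{"travel":[9,0,-4],"spin":0},{"travel":[3.7,0,-15],"spin":0},{"travel":[3.5,0,-30],"spin":0},{"travel":[3.7,0,-45],"spin":0},{"travel":[9,0,-56],"spin":0}]}}

```text
time_s: 9.8
tool_pos: [0.4767, 0.2676, 0.0728]
eef_rot: [1.272, 1.168, -1.268]
wrist_force: [-0.5, 0.7, 0.3]
opening: 0.003
```

Emit:
{"op": "drive_tool", "data": {"rows": [{"travel":[-12,0,-6],"spin":0},{"travel":[-24,0,26],"spin":0},{"travel":[-24,-1,56],"spin":0},{"travel":[-16,-1,56],"spin":0},{"travel":[-9,-1,56],"spin":0}]}}

```text
time_s: 10.3
tool_pos: [0.47, 0.2096, 0.0803]
eef_rot: [1.272, 1.168, -1.272]
wrist_force: [0.8, -0.1, 1.1]
opening: 0.004
```

```bash
python3 -c "
from h import *
look('a9',7,names=('side',))
cv2.imwrite('pics/a89.png',np.hstack([cv2.imread('pics/a8.png'),cv2.imread('pics/a9.png')]))"
```

```text
t 10.3 tcp own mm [ -8.4 -31.2  25.3] F [ 0.8 -0.1  1.1]
-60:0 -54:0 -48:0 -42:0 -36:0 -30:0 -24:0 -18:0 -12:16 -6:22 0:23 6:22 12:22 18:23 24:23 30:22 36:21 42:20 48:21 54:20 60:20 66:23 72:28 78:30 84:35 90:44 96:55 102:62 108:64 114:61 120:59 126:0
side mark deg 106.4 max 64.0 occl 0.21
```

View pics/a89.png

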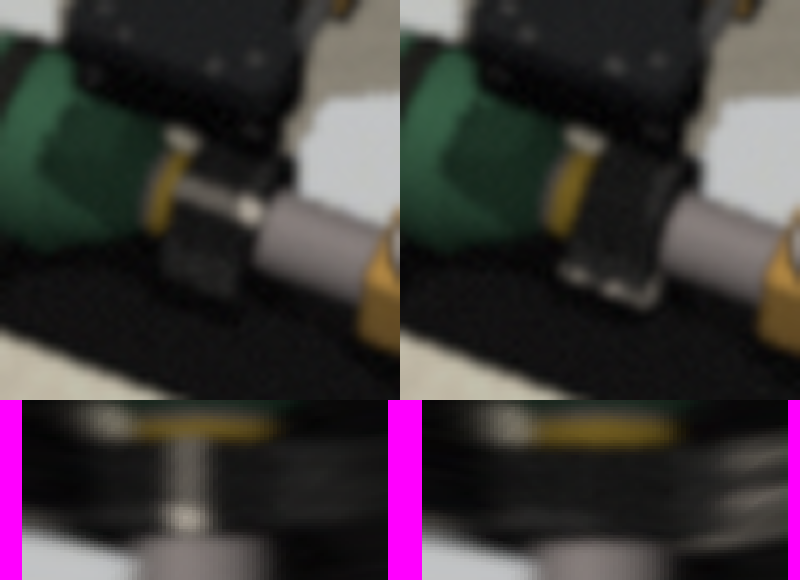

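Emit:
{"op": "drive_tool", "data": {"rows": [{"travel":[9,-2,-4],"spin":0},{"travel":[3.7,-2,-15],"spin":0},{"travel":[3.5,-2,-30],"spin":0},{"travel":[3.7,-2,-45],"spin":0},{"travel":[9,-2,-56],"spin":0}]}}

```text
time_s: 10.85
tool_pos: [0.4737, 0.2678, 0.0728]
eef_rot: [1.272, 1.168, -1.268]
wrist_force: [-0.1, -0.8, -0.3]
opening: 0.004
```

Emit:
{"op": "drive_tool", "data": {"rows": [{"travel":[-12,0,-6],"spin":0},{"travel":[-24,0,26],"spin":0},{"travel":[-24,-2,56],"spin":0},{"travel":[-16,-2,56],"spin":0},{"travel":[-9,-2,56],"spin":0}]}}

```text
time_s: 11.35
tool_pos: [0.466, 0.2099, 0.0804]
eef_rot: [1.272, 1.168, -1.272]
wrist_force: [-0.7, -0.1, 0.1]
opening: 0.003
```

```bash
python3 -c "
from h import *
look('b0',9.5,names=('side',))"
```

```text
t 11.35 tcp own mm [-12.4 -31.2  25.4] F [-0.7 -0.1  0.1]
-60:0 -54:0 -48:0 -42:0 -36:0 -30:0 -24:0 -18:0 -12:16 -6:22 0:22 6:21 12:23 18:23 24:23 30:21 36:22 42:21 48:20 54:21 60:21 66:24 72:28 78:30 84:29 90:29 96:28 102:26 108:21 114:18 120:18 126:0
side mark deg None max 30.0 occl 0.23
```

Emit:
{"op": "drive_tool", "data": {"rows": [{"travel":[9,0,-4],"spin":0},{"travel":[3.7,0,-15],"spin":0},{"travel":[3.5,0,-30],"spin":0},{"travel":[3.7,0,-45],"spin":0},{"travel":[9,0,-56],"spin":0}]}}

```text
time_s: 11.9
tool_pos: [0.4718, 0.268, 0.0728]
eef_rot: [1.273, 1.168, -1.268]
wrist_force: [0.0, 0.2, 0.1]
opening: 0.003
```

Emit:
{"op": "drive_tool", "data": {"rows": [{"travel":[-12,0,-6],"spin":0},{"travel":[-24,0,26],"spin":0},{"travel":[-24,-2,56],"spin":0},{"travel":[-16,-2,56],"spin":0},{"travel":[-9,-2,56],"spin":0}]}}

```text
time_s: 12.4
tool_pos: [0.464, 0.2101, 0.0804]
eef_rot: [1.272, 1.168, -1.271]
wrist_force: [-0.6, 0.8, -0.1]
opening: 0.003
```

```bash
python3 -c "
from h import *
look('b1',11,names=('side',))
cv2.imwrite('pics/b01.png',np.hstack([cv2.imread('pics/b0.png'),cv2.imread('pics/b1.png')]))"
```

```text
t 12.4 tcp own mm [-14.4 -31.2  25.4] F [-0.6  0.8 -0.1]
-60:0 -54:0 -48:0 -42:0 -36:0 -30:0 -24:0 -18:1 -12:16 -6:22 0:23 6:23 12:22 18:23 24:24 30:23 36:22 42:20 48:20 54:20 60:20 66:23 72:27 78:29 84:30 90:29 96:28 102:26 108:23 114:21 120:20 126:0
side mark deg None max 30.0 occl 0.21
```

View pics/b01.png

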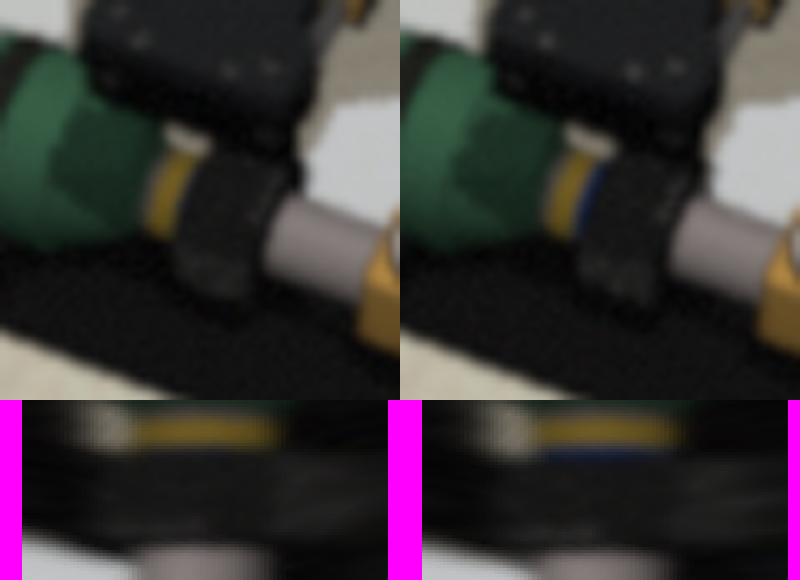

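Blue band is just appearing at crop (590,195), consistent with about 11 rad. One more stroke should land near the top.

Emit:
{"op": "drive_tool", "data": {"rows": [{"travel":[9,0,-4],"spin":0},{"travel":[3.7,0,-15],"spin":0},{"travel":[3.5,0,-30],"spin":0},{"travel":[3.7,0,-45],"spin":0},{"travel":[9,0,-56],"spin":0}]}}

```text
time_s: 12.95
tool_pos: [0.4698, 0.2681, 0.0728]
eef_rot: [1.273, 1.168, -1.268]
wrist_force: [0.6, 0.3, 0.1]
opening: 0.001
```

Emit:
{"op": "drive_tool", "data": {"rows": [{"travel":[-12,0,-6],"spin":0},{"travel":[-40,0,20],"spin":0},{"travel":[-70,0,56],"spin":0},{"travel":[-90,0,56],"spin":0},{"travel":[-90,0,56],"spin":0}]}}

```text
time_s: 13.45
tool_pos: [0.4662, 0.2104, 0.1655]
eef_rot: [1.277, 1.165, -1.266]
wrist_force: [0.7, 0.5, 0.1]
opening: 0.011
```

```bash
python3 -c "
from h import *
look('b2',12.5,names=('side',))"
```

```text
t 13.45 tcp own mm [-12.3 -30.7 110.5] F [0.7 0.5 0.1]
-60:0 -54:0 -48:93 -42:83 -36:70 -30:56 -24:46 -18:46 -12:60 -6:90 0:121 6:126 12:98 18:57 24:40 30:35 36:34 42:39 48:37 54:35 60:34 66:33 72:32 78:31 84:29 90:28 96:27 102:25 108:23 114:21 120:20 126:0
side mark deg 3.9 max 129.0 occl 0.01
```

View pics/b2.png

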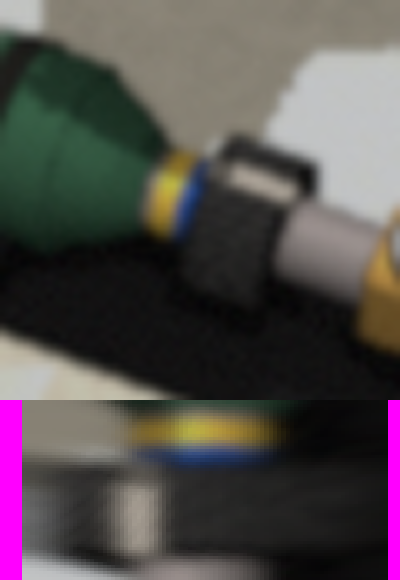

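Mark is on top (about 4°, crop (265,180)), yellow and blue are both uncovered, and the tool is clear of everything.

```bash
python3 -c "
from rig import *
print(close_job())"
```

```text
the job is handed in; nothing more can be done
None
```

I loosened the green bottle's collar to two full turns and handed the job in at about 13.5 s; no verdict was reported. I kept the fingers shut and used one short test stroke, then eight full strokes across the top of the rim, sliding along with the collar as it backed out.

- **Final collar position:** the last side picture shows the white mark about 4° past the top, roughly 12.6 rad. The yellow and blue bands are both uncovered.
- **Turn count:** I followed the mark through the first full turn, at about 6.75 rad. It was out of view at about 9.5 and 11 rad, so those two readings come from stroke length (about 1.4 rad each) and the width of the bands.
- **Forces:** the wrist force read near zero after every move. I had no reading during the strokes themselves.
- **Tool:** it ended about 8 cm above the rim, touching nothing.
- **Not checked:** the arm blocked the top camera over the collar, so the collar readings use the side view only. I did not re-measure the loose things or the red collar at the end. The planned paths stayed clear of them, and no contact showed in the force readings.

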